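# Mount the trimming chuck on the potter's wheel

### The job

Mount the trimming chuck on the potter's wheel: set its bat down on the wheel head and turn and slide it about under a light push until its two holes drop over the head's two bat pins and it lies flush. Never push the bat on the wheel with more than 40 N; let go and leave it seated at rest, without disturbing the cups, the tool jar or the loop tool.

Things in the scene. Friction and masses are not known exactly. Their poses are not given: they have to be found in the camera images.
- chuck_mid (a point): The trimming chuck, loose, 0.3 to 0.6 kg: a flat round wooden bat with an upright round post (the chuck) in its middle, sleeved in black rubber, 52 mm in diameter; its top is 75 mm above the bat's underside and its 68 mm wide foot reaches 15 mm above it. This point, on the post's axis 45 mm above the bat's underside, is the place to grip. z up, axes as bat.
- bat: The same loose piece. Origin: centre of the bat's underside, z up. The bat is 240 mm across, 10 mm thick, with two round 11.5 mm through holes on its y axis, 89 mm either side of the centre (178 mm apart). It fits the pins either way round (half a turn makes no difference).
- head_centre (a point): Centre of the top face of the wheel head: a level, round aluminium plate 230 mm across, 175 mm above the bench. z up, y across the housing; the frame belongs to the housing and does not turn with the head. Two steel bat pins stand on one diameter of the head, 89 mm either side of its centre (178 mm apart), 9.5 mm thick, 6 mm tall, with a small taper over the top 1.3 mm.
- wheel: Potter's wheel, fixed on the bench: white housing 340 x 340 x 120 mm, a yellow pan 326 mm across with its rim 17 mm below the head's top face, and the head. Origin under its centre, axes as head_centre. The pins' diameter may stand up to 25 degrees either way from the y axis: see it or feel for it, it is not measured. The head resists turning with about 1.5 N m and then yields.
- cup_a: Bystander: an unfired clay cup, 84 mm across, 78 mm high, on the ware board; origin at the centre of its underside.
- cup_b: Bystander: another such cup, darker, on the ware board; origin at the centre of its underside.
- tool_jar: Bystander: a blue jar, 80 mm across, 85 mm high, with tools standing in it up to 175 mm, on the ware board; origin at the centre of its underside.
- loop_tool: Bystander: a loop tool, 165 mm long, 14 mm thick, lying on the bench along its own x axis; origin at the middle of its underside.

How it is judged (in metres and radians):
At the end, for the whole second after the job is handed in: The bat lies flush on the wheel head with both pins in its holes: its underside within 1.5 mm of the head's top face, its centre within 3 mm of the head's, level within 0.015 rad, released and at rest (z of bat in the frame of head_centre between -0.0025 and 0.0015 m and horizontal distance between bat and head_centre below 0.003 m and angle between bat's own z axis and vertical below 0.015 rad and linear speed of bat below 0.01 m/s and angular speed of bat below 0.05 rad/s); the robot touches nothing.
It fails at once if the bat is pushed against the wheel with more than 40 N (contact force between bat and wheel above 40 N).
It fails at once if a cup, the tool jar or the loop tool is moved by more than 20 mm (distance of any of cup_a, cup_b, tool_jar, loop_tool from where it was at the start of the episode above 0.02 m).
It also fails if it takes over 54 s, if anything falls off the work surface, if the arm or the gripper's body presses on something with over 40 N, if the wrist force passes 120 N, or if a joint passes its speed limit or range.

### The arm

A 6-joint arm with a two-finger parallel gripper is mounted at the origin on the work surface. World frame = base frame: x ahead of the robot, y to its left, z up, the work surface at z = 0. Lengths are in mm, angles in rad, forces in N, time in s.
With the tool pointing down it reaches from about 400 to 925 mm from the base axis. Payload 12.5 kg.
Tool frame: the origin (TCP) lies at the very end of the fingers, on their centre line; the grasp point (between the pads) lies bot.grasp_offset behind it (bot.grasp_offset is the distance from the TCP to the grasp point, in mm); x points along the fingers, y is the direction in which the jaws open and shut, and the axes are right-handed (so a half turn about x gives the same grasp; the last joint's range is limited). The gripper opens to 95 mm and grips with 3 to 60 N. Pads are 20 mm wide; open, the fingers measure 119 mm over their backs; the gripper's body (75 mm by 180 mm) begins 59 mm behind the grasp point.
Start: joints at [-1.376, 0.491, 1.559, -0, 1.092, -0.106], TCP at [185.201, -596.948, 214.661] pointing down, gripper open.
Joint ranges: [-3.1, 3.1], [-0.84, 2.19], [0.05, 2.79], [-1.13, 4.28], [0.06, 2.93], [-2.69, 2.69]. Speed limits (rad/s): [2.22, 2.22, 2.79, 3.14, 3.14, 3.14].

### API

Orientations are given as a 3x3 rotation matrix whose columns are the frame's x, y, z axes.
In Python, from bench import bot, read_camera, job gives the robot as it stands. The module is installed in compiled form; this text tells all that it offers.
- The arm moves only by the tool jog_arm, never from a script. Its argument "plan" is one flat list of numbers, 6 for each row, row after row: the shift along the world's x, y, z in mm, then the turn, a rotation vector about the world's x, y, z in degrees. A call has 1 to 12 rows; each row is the pose to reach, as a shift and turn from the pose measured when the call began; what a row does not reach only later rows make up. A row lasts 1/10 s, in which the tool goes at most 50 mm and 8.59 degrees, less where a joint would pass 70% of its speed; a pose out of reach is approached as far as the arm can. A call with a gripper value outside its range is refused whole. "hand" is the closure in counts, from 0 (fully open) to 255 (shut), set as the call begins (left out, the last holds). The fingers move at their own pace and stop on an object; "force" is the grip in N (left out, the last holds). Time passes only in rows, so rows that repeat a pose let the fingers close. It gives the time, the measured TCP pose, the force and the opening at its end, in the units of the state.
- bot.read_state(): the state, without advancing time (a new reading comes with each control period).
- read_camera(name): name is "scene" or "top"; returns a dict with "img" (420x560x3 uint8, blue, green, red), "depth" (420x560 float32, mm along the optical axis (not along the pixel's ray), 0 where there is no reading), "camera_matrix" (3x3 intrinsics, pixels), "k1" (the pictures are not rectified: a ray, as slopes to the right and down, at radius r is drawn at 1 + k1 r^2 times it, then the intrinsics apply), "T" (4x4, takes a point from camera to world coordinates). Camera axes: x right, y up, looking along -z (the intrinsics and any distortion apply to the point x, -y, -z); pixel columns grow to the right and rows downward; lengths in mm; the calibration is good to about 2 mm. A picture is of the moment at which its call begins.
- job.finish_job(): hands the job in, once; it reports no verdict.
The state is a dict: "time": time; "joints": joint angles; "qvel": joint speeds; "tau": joint torques, N m; "ee_pos": TCP position; "tool_rot": TCP orientation; "ft_force": force on the tool from outside, world axes, zero at the start; "ft_torque": the same for the moment, N m; "grip_width": finger opening in mm.
Only numpy, scipy, OpenCV 4.12 (cv2) and the standard library are available. Lean on these libraries where they do the work, as an engineer would, in place of code of your own. Each camera call takes 0.05 s, during which the arm holds its last target.

## Working session

There is one attempt and no reset: what is moved stays moved. The work goes in short steps, Python scripts to look and compute and a tool call to move; the robot and the scene stay as the last step left them, time stands still between calls to the robot, and variables do not carry over. Pictures are saved under pics/ and viewed, and the job is handed in when it is done.

Besides the shell and the picture viewer there is one more tool, called after "Call:" by a JSON object that holds its "api" and its "payload". jog_arm: Moves the arm, as the interface text tells. Its arguments: {"type":"object","properties":{"plan":{"type":"array","items":{"type":"number"}},"hand":{"type":"number"},"force":{"type":"number"}},"required":["plan"]}

```bash
mkdir -p pics; cat > h.py <<'E'
import numpy as np, cv2
from bench import bot, read_camera, job
def save(c,name):
    cv2.imwrite('pics/'+name,c['img'])
def undist(c,uv):
    K=c['camera_matrix'];k=c['k1']
    d=np.array([k,0,0,0],float)
    p=cv2.undistortPoints(np.array(uv,float).reshape(-1,1,2),K,d).reshape(-1,2)
    return p
def rays(c,uv):
    p=undist(c,uv); d=np.c_[p[:,0],-p[:,1],-np.ones(len(p))]
    T=np.array(c['T']); return T[:3,3], d@T[:3,:3].T
def onz(c,uv,z):
    o,d=rays(c,uv); s=(z-o[2])/d[:,2]; return o+d*s[:,None]
def withdepth(c,uv):
    o,d=rays(c,uv); uv=np.array(uv).round().astype(int).reshape(-1,2)
    z=c['depth'][uv[:,1],uv[:,0]]; return o+d*z[:,None]
def proj(c,P):
    T=np.array(c['T']);P=np.array(P,float).reshape(-1,3); q=(P-T[:3,3])@T[:3,:3]
    x=q[:,0]/-q[:,2]; y=-q[:,1]/-q[:,2]; r2=x*x+y*y; f=1+c['k1']*r2
    K=c['camera_matrix']; return np.c_[K[0,0]*x*f+K[0,2],K[1,1]*y*f+K[1,2]]
E
python3 - <<'E'
from h import *
import pickle
s=bot.read_state(); print({k:np.round(v,3) for k,v in s.items()}, bot.grasp_offset)
for n in ['scene','top']:
    c=read_camera(n); save(c,n+'0.png'); pickle.dump(c,open(n+'0.pkl','wb')); print(n,c['camera_matrix'],c['k1'],np.round(c['T'],3))
E
```

```text
{'time': np.float64(0.0), 'joints': array([-1.376,  0.492,  1.559, -0.   ,  1.092, -0.106]), 'qvel': array([ 0.   , -0.   ,  0.001, -0.002, -0.   ,  0.   ]), 'tau': array([ 0.0000e+00, -6.1263e+01, -2.5818e+01,  6.9000e-02,  4.8000e-02,
       -0.0000e+00]), 'ee_pos': array([ 185.156, -596.695,  214.059]), 'tool_rot': array([[-0.   ,  0.296, -0.955],
       [ 0.001, -0.955, -0.296],
       [-1.   , -0.001, -0.   ]]), 'ft_force': array([-0.305, -0.269,  0.249]), 'ft_torque': array([-0.057, -0.02 ,  0.037]), 'grip_width': np.float64(95.23)} 18.8
scene [[438.458475     0.         284.36730351]
 [  0.         438.458475   211.87502488]
 [  0.           0.           1.        ]] -0.1415793042782953 [[ 4.330000e-01 -5.180000e-01  7.380000e-01  1.349218e+03]
 [ 9.010000e-01  2.500000e-01 -3.540000e-01 -2.986780e+02]
 [-1.000000e-03  8.180000e-01  5.750000e-01  7.367540e+02]
 [ 0.000000e+00  0.000000e+00  0.000000e+00  1.000000e+00]]
top [[381.27610077   0.         280.54479094]
 [  0.         381.27610077 203.17299271]
 [  0.           0.           1.        ]] -0.03588216011244684 [[-0.00000e+00  9.69000e-01 -2.47000e-01  3.83148e+02]
 [-1.00000e+00  1.00000e-03  4.00000e-03  7.29660e+01]
 [ 4.00000e-03  2.47000e-01  9.69000e-01  9.14930e+02]
 [ 0.00000e+00  0.00000e+00  0.00000e+00  1.00000e+00]]
```

View pics/scene0.png

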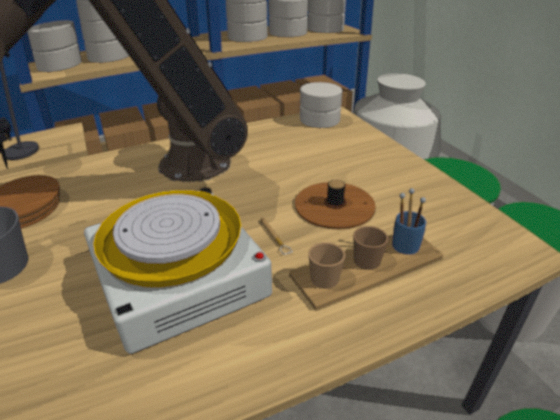

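View pics/top0.png

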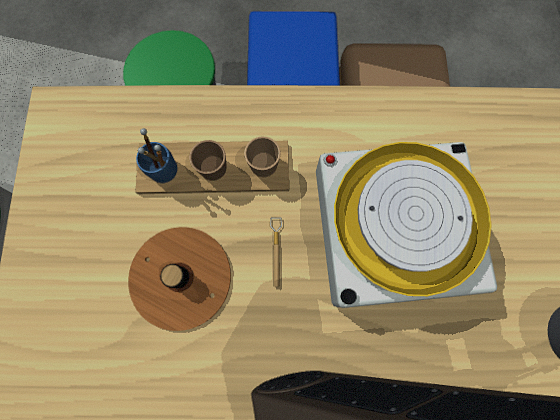

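Top view: the bat is around (180,279), with its holes near (147,259) and (212,295). The wheel head is around (415,214), with its pins near (372,208) and (460,218). I'll zoom in and measure these.

```bash
python3 - <<'E'
from h import *
import pickle
c=pickle.load(open('top0.pkl','rb')); im=c['img']
a=cv2.resize(im[220:340,120:240],None,fx=4.8,fy=4.8,interpolation=cv2.INTER_CUBIC)[:576,:400*2]
b=cv2.resize(im[150:280,350:480],None,fx=4.5,fy=4.5,interpolation=cv2.INTER_CUBIC)
cv2.imwrite('pics/za.png',a);cv2.imwrite('pics/zb.png',b)
hsv=cv2.cvtColor(im,cv2.COLOR_BGR2HSV)
for p in [(160,300),(200,250),(400,230),(430,190),(147,259),(212,295),(372,208),(460,218),(300,320),(345,250)]: print(p,hsv[p[1],p[0]],im[p[1],p[0]],c['depth'][p[1],p[0]],withdepth(c,[p]).round(1))
E
```

```text
(160, 300) [ 14 160 134] [ 50  90 134] 876.60004 [[382.9 347.8   9. ]]
(200, 250) [ 15 149 144] [ 60 101 144] 905.7832 [[499.1 260.7   8.9]]
(400, 230) [ 99  13 193] [193 190 183] 749.888 [[ 517.1 -166.1  176.3]]
(430, 190) [ 75   5 194] [192 194 190] 773.299 [[ 600.2 -235.2  173.6]]
(147, 259) [ 21  89 138] [ 90 123 138] 904.9453 [[477.9 387.6   3.8]]
(212, 295) [ 22  90 130] [ 84 117 130] 886.4549 [[394.8 228.9   2.3]]
(372, 208) [120   8  66] [66 64 64] 756.46674 [[ 560.8 -112.1  180.4]]
(460, 218) [109  39  72] [72 65 61] 752.38354 [[ 540.4 -287.3  180.2]]
(300, 320) [ 20 102 157] [ 94 136 157] 877.15497 [[338.6  24.1  -1.5]]
(345, 250) [ 23 208 158] [ 29 128 158] 759.60583 [[480.3 -59.  156.4]]
```

View pics/za.png

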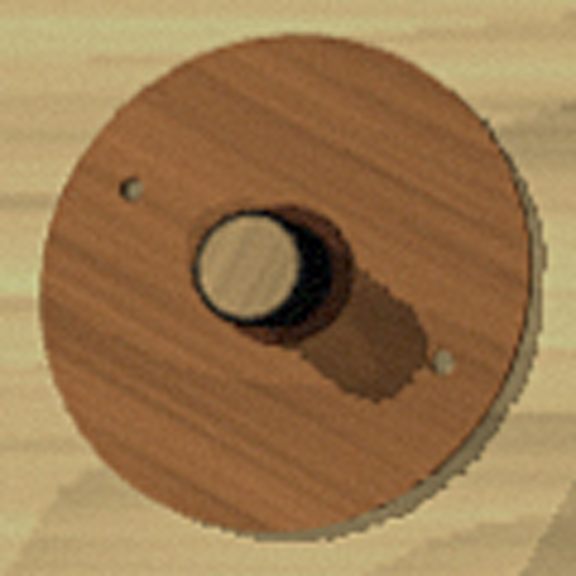

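View pics/zb.png

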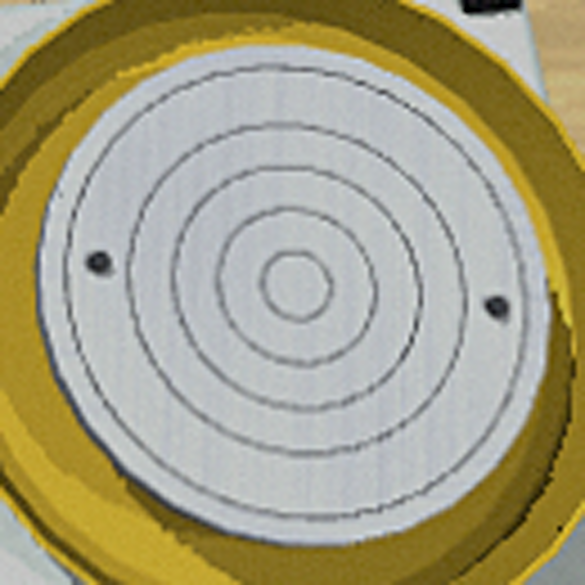

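```bash
cat >> h.py <<'E'
from scipy.optimize import least_squares
def fitc(P):
    f=lambda p: np.hypot(P[:,0]-p[0],P[:,1]-p[1])-p[2]
    r=least_squares(f,[*P[:,:2].mean(0),100],loss='soft_l1'); return r.x,np.abs(f(r.x)).mean()
def blob(c,u,v,thr,dark=True,w=6):
    g=cv2.cvtColor(c['img'],cv2.COLOR_BGR2GRAY).astype(float)
    v,u=int(round(v)),int(round(u)); y,x=np.mgrid[v-w:v+w+1,u-w:u+w+1]
    W=np.clip(thr-g[y,x],0,None)
    return (x*W).sum()/W.sum(),(y*W).sum()/W.sum()
E
python3 - <<'E'
from h import *
import pickle
for n in ['top','scene']:
    c=pickle.load(open(n+'0.pkl','rb')); im=c['img']
    hsv=cv2.cvtColor(im,cv2.COLOR_BGR2HSV)
    def lab(m,seed):
        m=cv2.morphologyEx(m.astype(np.uint8),cv2.MORPH_OPEN,np.ones((3,3)))
        k,l=cv2.connectedComponents(m); M=(l==l[seed[1],seed[0]]).astype(np.uint8)
        cs,_=cv2.findContours(M,cv2.RETR_EXTERNAL,cv2.CHAIN_APPROX_NONE); return max(cs,key=cv2.contourArea).reshape(-1,2)
    sb,sh=((160,300),(400,230)) if n=='top' else ((320,215),(160,235))
    bat=lab((hsv[...,0]<18)&(hsv[...,1]>125),sb)
    head=lab((hsv[...,1]<45)&(hsv[...,2]>120),sh)
    hb=cv2.convexHull(bat).reshape(-1,2); hh=cv2.convexHull(head).reshape(-1,2)
    print(n,'bat',fitc(onz(c,hb,10)),'head',fitc(onz(c,hh,175)))
    v=im.copy(); cv2.drawContours(v,[bat.reshape(-1,1,2)],-1,(0,255,0),1);cv2.drawContours(v,[head.reshape(-1,1,2)],-1,(0,0,255),1); cv2.imwrite(f'pics/cont_{n}.png',v)
c=pickle.load(open('top0.pkl','rb'))
z=lambda u,v,s,ox,oy:((u+.5)/s-.5+ox,(v+.5)/s-.5+oy)
H=[z(131,187,4.8,120,220),z(443,362,4.8,120,220)]
P=[z(98,262,4.5,350,150),z(497,308,4.5,350,150)]
for q,h in((H,10),(P,181)):
    X=onz(c,q,h); d=X[0]-X[1]; print(q,X.round(1),X.mean(0).round(1),np.linalg.norm(d),np.degrees(np.arctan2(d[0],d[1])))
tp=cv2.HoughCircles
X=onz(c,[z(247,268,4.8,120,220)],75);print('post top',X)
s=pickle.load(open('scene0.pkl','rb'))
b=cv2.resize(s['img'][185:270,95:255],None,fx=5,fy=5,interpolation=cv2.INTER_CUBIC); cv2.imwrite('pics/zs.png',b)
b=cv2.resize(s['img'][170:240,285:385],None,fx=8,fy=8,interpolation=cv2.INTER_CUBIC); cv2.imwrite('pics/zt.png',b)
E
```

```text
top bat (array([435.46221165, 306.57962053, 119.54085984]), np.float64(0.3480106865087871)) head (array([ 551.51280275, -199.63603973,  113.94584071]), np.float64(0.22281660959780408))
scene bat (array([440.63832056, 301.8521991 , 122.73065132]), np.float64(1.4019526008478247)) head (array([ 558.67055248, -201.58289694,  116.5889722 ]), np.float64(2.487524010896654))
[(146.89583333333334, 258.5625), (211.89583333333334, 295.02083333333337)] [[478.3 385.8  10. ]
 [394.6 227.8  10. ]] [436.5 306.8  10. ] 178.74247643702566 27.899055182288294
[(371.3888888888889, 207.83333333333334), (460.05555555555554, 218.05555555555554)] [[ 561.  -110.8  181. ]
 [ 540.1 -287.   181. ]] [ 550.5 -198.9  181. ] 177.47456377109634 6.741414944515453
post top [[435.04453567 307.38749715  75.        ]]
```

View pics/zs.png

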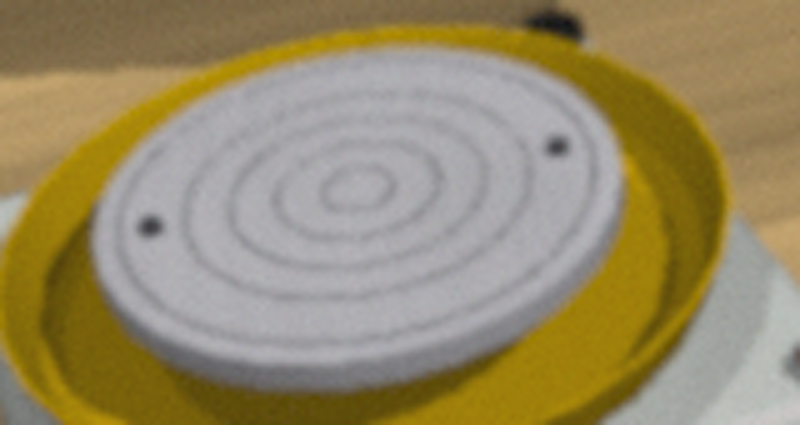

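View pics/zt.png

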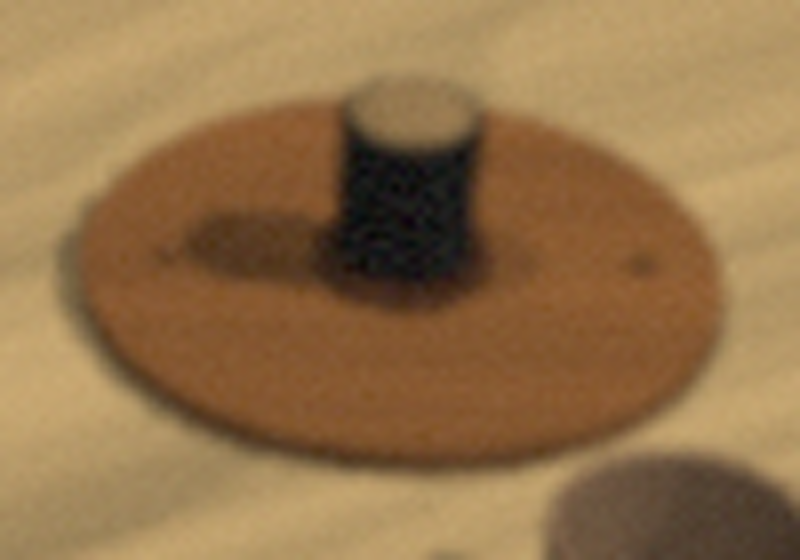

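View pics/cont_top.png

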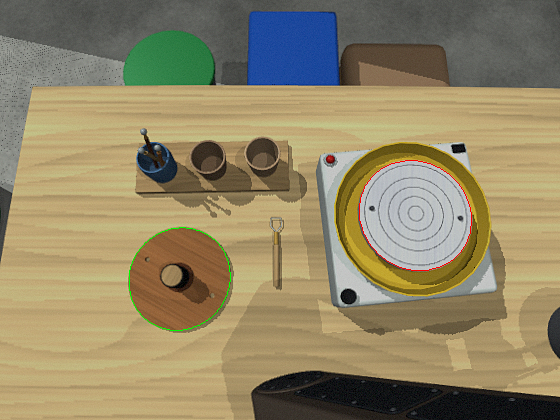

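Call:
{"api": "jog_arm", "payload": {"plan": [30,30,20,0,0,0,58,58,43,0,0,0,87,87,65,0,0,0,115,117,86,0,0,0,138,155,86,0,0,0,160,195,86,0,0,0,182,235,86,0,0,0,204,275,86,0,0,0,225,318,86,0,0,0,245,360,86,0,0,0,258,405,86,0,0,0,270,450,86,0,0,0], "hand": 0}}

```text
time: 1.3
ee_pos: [455.4, -144.8, 299.9]
tool_rot: [[-0.001, 0.296, -0.955], [0.001, -0.955, -0.296], [-1.0, -0.001, 0.0]]
ft_force: [-0.9, -0.5, 0.6]
grip_width: 94.9
```

Call:
{"api": "jog_arm", "payload": {"plan": [5,45,0,0,0,0,10,90,0,0,0,0,13,135,0,0,0,0,13,180,0,0,0,0,12,225,-10,0,0,0,8,270,-30,0,0,0,2,315,-50,0,0,0,-5,360,-70,0,0,0,-12,405,-90,0,0,0,-17,435,-120,0,0,0,-20,451.5,-160,0,0,0,-20,451.5,-180,0,0,0]}}

```text
time: 2.5
ee_pos: [433.7, 308.1, 117.0]
tool_rot: [[-0.003, 0.299, -0.954], [-0.0, -0.954, -0.299], [-1.0, -0.001, 0.003]]
ft_force: [1.1, 0.2, -0.3]
grip_width: 94.9
```

```bash
python3 - <<'E'
from h import *
c=read_camera('scene'); save(c,'scene1.png'); c=read_camera('top'); save(c,'top1.png')
s=bot.read_state(); print(s['ee_pos'],s['joints'],s['time'])
E
```

```text
[433.90019086 306.48420105 117.26034665] [4.89965700e-01 4.87187581e-01 1.88849396e+00 1.76508766e-03
 7.71292764e-01 1.75763356e+00] 2.6
```

View pics/scene1.png

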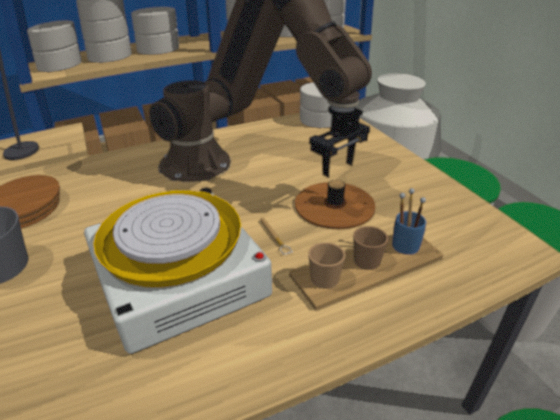

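View pics/top1.png

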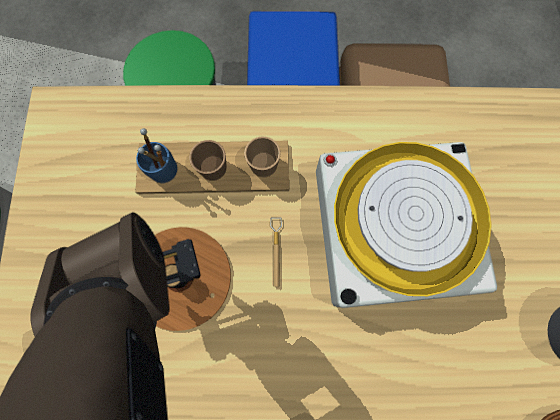

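The jaws straddle the post, seen in the scene view at (336,190). I'll descend with a +1.5 mm correction in x, then grip.

Call:
{"api": "jog_arm", "payload": {"plan": [1,0,-20,0,0,0,1.5,0,-45,0,0,0,1.5,0,-70,0,0,0,1.5,0,-85,0,0,0,1.5,0,-91,0,0,0,1.5,0,-91,0,0,0]}}

```text
time: 3.2
ee_pos: [435.8, 306.3, 26.6]
tool_rot: [[-0.005, 0.297, -0.955], [-0.001, -0.955, -0.297], [-1.0, -0.0, 0.006]]
ft_force: [-0.2, -0.8, 0.4]
grip_width: 95.0
```

Call:
{"api": "jog_arm", "payload": {"plan": [0,0,0,0,0,0,0,0,0,0,0,0,0,0,0,0,0,0,0,0,0,0,0,0,0,0,0,0,0,0,0,0,0,0,0,0], "hand": 255, "force": 45}}

```text
time: 3.8
ee_pos: [435.8, 306.2, 26.7]
tool_rot: [[-0.005, 0.297, -0.955], [-0.002, -0.955, -0.297], [-1.0, -0.0, 0.006]]
ft_force: [1.2, -4.9, 2.3]
grip_width: 52.6
```

Call:
{"api": "jog_arm", "payload": {"plan": [0,0,10,0,0,0,0,0,40,0,0,0,0,0,80,0,0,0,0,0,120,0,0,0,2,-10,160,0,0,0,8,-35,190,0,0,0,16,-70,215,0,0,2,25,-110,223,0,0,5,34,-150,223,0,0,8,43,-190,223,0,0,11,52,-230,223,0,0,14,61,-270,223,0,0,17]}}

```text
time: 5.0
ee_pos: [496.3, 34.7, 250.1]
tool_rot: [[-0.005, 0.565, -0.825], [-0.003, -0.825, -0.565], [-1.0, -0.001, 0.006]]
ft_force: [0.8, 0.2, -4.6]
grip_width: 52.0
```

```bash
python3 - <<'E'
from h import *
s=bot.read_state(); print(s['ee_pos'],s['tool_rot'][:,1],s['ft_force'],s['ft_torque'],s['grip_width'])
E
```

```text
[496.27413983  34.69208588 250.05362204] [ 5.64957004e-01 -8.25120157e-01 -5.57447757e-04] [ 0.75826311  0.187386   -4.57650356] [-0.02249047 -0.06547144  0.03394454] 51.97777351908356
```

Call:
{"api": "jog_arm", "payload": {"plan": [8,-35,0,0,0,1,17,-75,0,0,0,2,27,-115,0,0,0,3,37,-155,0,0,0,4.1,46,-195,0,0,0,4.1,52,-222,-5,0,0,4.1,54.7,-233,-12,0,0,4.1,54.7,-234.2,-18,0,0,4.1,54.7,-234.2,-18,0,0,4.1,54.7,-234.2,-18,0,0,4.1]}}

```text
time: 6.0
ee_pos: [550.8, -198.2, 232.2]
tool_rot: [[-0.005, 0.623, -0.782], [-0.003, -0.782, -0.623], [-1.0, -0.001, 0.006]]
ft_force: [0.2, 0.5, -4.6]
grip_width: 51.4
```

```bash
python3 - <<'E'
from h import *
import pickle
s=bot.read_state(); print(s['ee_pos'],s['tool_rot'],s['ft_force'],s['ft_torque'],s['time'])
for n in ['scene','top']:
    c=read_camera(n); save(c,n+'2.png'); pickle.dump(c,open(n+'2.pkl','wb'))
    im=c['img']
    cv2.imwrite(f'pics/z2{n}.png',cv2.resize(im[130:290,90:250] if n=='scene' else im[130:300,320:500],None,fx=3.4,fy=3.4,interpolation=cv2.INTER_CUBIC))
E
```

```text
[ 550.76271003 -198.19227928  232.19869241] [[-0.00534246  0.62338876 -0.7818938 ]
 [-0.00277256 -0.78191119 -0.62338368]
 [-0.99998189 -0.00116256  0.00590571]] [ 0.24141158  0.52380105 -4.62921336] [-0.01191186 -0.06224347  0.00170289] 6.0
```

View pics/z2scene.png

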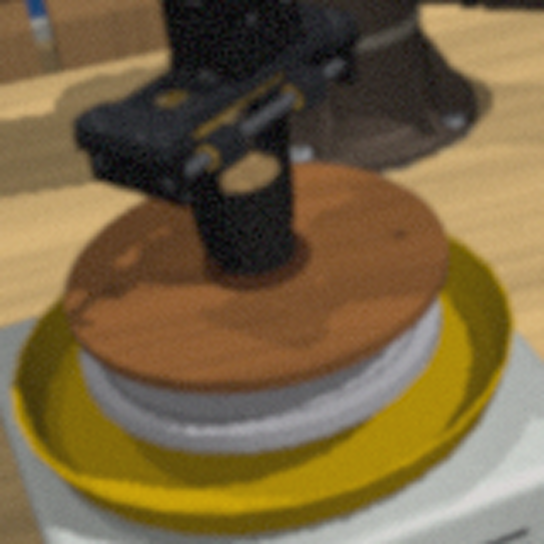

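View pics/z2top.png

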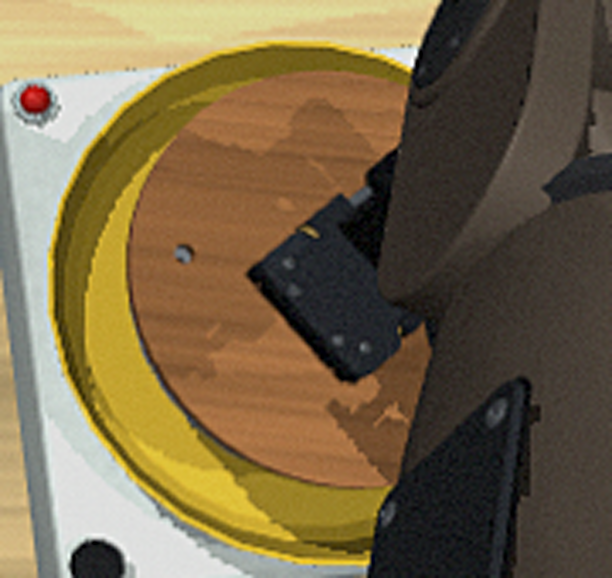

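```bash
python3 - <<'E'
from h import *
import pickle
s=bot.read_state(); print(s['ee_pos'])
zb=s['ee_pos'][2]-26.7
c=pickle.load(open('top2.pkl','rb')); im=c['img']
hsv=cv2.cvtColor(im,cv2.COLOR_BGR2HSV)
m=((hsv[...,0]<18)&(hsv[...,1]>110)&(im[...,2]>60)).astype(np.uint8)
m=cv2.morphologyEx(m,cv2.MORPH_OPEN,np.ones((3,3)))
k,l=cv2.connectedComponents(m); M=(l==l[250,385]).astype(np.uint8)
cs,_=cv2.findContours(M,cv2.RETR_EXTERNAL,cv2.CHAIN_APPROX_NONE); q=max(cs,key=cv2.contourArea).reshape(-1,2)
X=onz(c,q,zb+10); a=np.hypot(X[:,0]-551,X[:,1]+199); print(len(q))
sel=(np.abs(a-119.5)<6)&(q[:,0]<435)
print(sel.sum(),fitc(X[sel]))
f=least_squares(lambda p: np.hypot(X[sel,0]-p[0],X[sel,1]-p[1])-119.54,[551,-199],loss='soft_l1'); print('fixed r centre',f.x, f.cost)
u=(183+.5)/3.4-.5+320; v=(253+.5)/3.4-.5+130
print('hole',u,v,onz(c,[(u,v)],zb+10), 'refined:')
cv2.imwrite('pics/zh.png',cv2.resize(im[190:220,360:390],None,fx=18,fy=18,interpolation=cv2.INTER_NEAREST))
sc=pickle.load(open('scene2.pkl','rb'));u2=(401+.5)/3.4-.5+90; v2=(233.5)/3.4-.5+130
print('scene hole',onz(sc,[(u2,v2)],zb+10))
s0=pickle.load(open('scene0.pkl','rb'))
print('scene pins',onz(s0,[(124.6,229.8),(206,213.8)],181))
E
```

```text
[ 551.02832565 -198.40629184  232.55172222]
382
204 (array([ 549.48624649, -194.67769343,  118.73642927]), np.float64(0.5086104981026579))
fixed r centre [ 549.34201396 -195.6702393 ] 48.58527807987886
hole 373.47058823529414 204.05882352941177 [[ 559.89045747 -106.46122293  215.85172222]] refined:
scene hole [[ 561.2750752  -105.90792605  215.85172222]]
scene pins [[ 547.87865686 -291.05458873  181.        ]
 [ 567.42596732 -115.19043934  181.        ]]
```

View pics/zh.png

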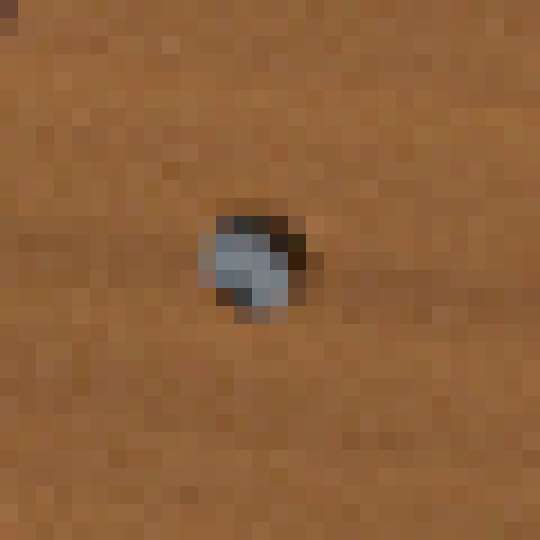

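The visible hole, seen from above at px (373.9,204.2), and the rim fit both put the bat about (-1.5,+3.7) mm off the pins, with the angle good to about 0.2°. I'll correct that and lower in.

Call:
{"api": "jog_arm", "payload": {"plan": [1.5,-3.7,-5,0,0,0,1.5,-3.7,-12,0,0,0,1.5,-3.7,-18,0,0,0,1.5,-3.7,-20,0,0,0,1.5,-3.7,-20,0,0,0,1.5,-3.7,-20,0,0,0]}}

```text
time: 6.7
ee_pos: [552.6, -202.2, 212.6]
tool_rot: [[-0.004, 0.623, -0.782], [-0.003, -0.782, -0.623], [-1.0, -0.0, 0.006]]
ft_force: [-0.2, 0.5, -4.5]
grip_width: 51.2
```

```bash
python3 - <<'E'
from h import *
import pickle
c=read_camera('top'); save(c,'top3.png'); pickle.dump(c,open('top3.pkl','wb')); im=c['img']
s=bot.read_state(); print(s['ee_pos'],s['tool_rot'].round(4),s['ft_force'])
cv2.imwrite('pics/zh3.png',cv2.resize(im[190:220,355:385],None,fx=18,fy=18,interpolation=cv2.INTER_NEAREST))
E
```

```text
[ 552.61524387 -202.18502633  212.72500797] [[-0.0043  0.6235 -0.7818]
 [-0.0035 -0.7818 -0.6235]
 [-1.      0.      0.0055]] [ 0.12476586 -0.04437013 -4.41204612]
```

View pics/zh3.png

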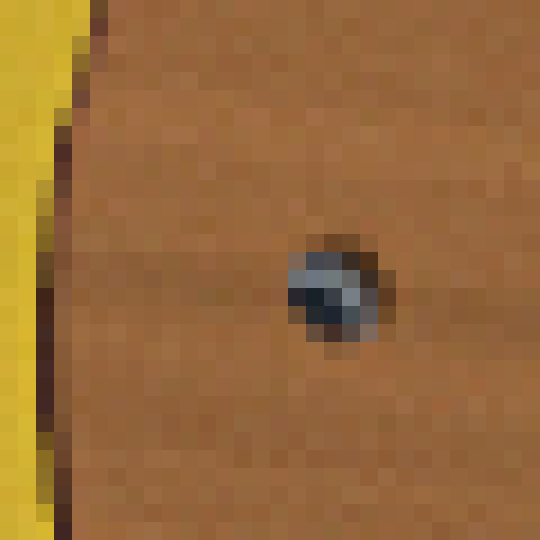

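```bash
python3 - <<'E'
from h import *
import pickle
c=pickle.load(open('top3.pkl','rb'))
print(onz(c,[(373.4,205.94)],196), proj(c,[[561,-110.8,196],[561,-110.8,181]]))
im=c['img'];hsv=cv2.cvtColor(im,cv2.COLOR_BGR2HSV)
m=((hsv[...,0]<18)&(hsv[...,1]>110)&(im[...,2]>60)).astype(np.uint8)
m=cv2.morphologyEx(m,cv2.MORPH_OPEN,np.ones((3,3)))
k,l=cv2.connectedComponents(m); M=(l==l[250,385]).astype(np.uint8)
cs,_=cv2.findContours(M,cv2.RETR_EXTERNAL,cv2.CHAIN_APPROX_NONE); q=max(cs,key=cv2.contourArea).reshape(-1,2)
X=onz(c,q,196); a=np.hypot(X[:,0]-551,X[:,1]+199)
sel=(np.abs(a-119.5)<4)&(q[:,0]<435)
f=least_squares(lambda p: np.hypot(X[sel,0]-p[0],X[sel,1]-p[1])-119.54,[551,-199],loss='soft_l1'); print(sel.sum(),'fixed r centre',f.x, f.cost)
E
```

```text
[[ 561.12812145 -111.18854257  196.        ]] [[373.2056333  206.00371279]
 [371.39818253 207.81590791]]
203 fixed r centre [ 550.89558679 -199.47501108] 62.819687451647596
```

The hole now measures (561.1,-111.2) and the pin (561.0,-110.8), so they're aligned. I'll lower slowly and watch the force.

Call:
{"api": "jog_arm", "payload": {"plan": [0,0,-1,0,0,0,0,0,-2,0,0,0,0,0,-3,0,0,0,0,0,-3.7,0,0,0,0,0,-4.2,0,0,0,0,0,-4.7,0,0,0,0,0,-5.2,0,0,0,0,0,-5.2,0,0,0]}}

```text
time: 7.55
ee_pos: [552.6, -202.2, 207.5]
tool_rot: [[-0.004, 0.623, -0.782], [-0.003, -0.782, -0.623], [-1.0, -0.0, 0.005]]
ft_force: [-0.2, -0.7, -5.2]
grip_width: 51.6
```

Call:
{"api": "jog_arm", "payload": {"plan": [0,0,-0.5,0,0,0,0,0,-1,0,0,0,0,0,-1.5,0,0,0,0,0,-1.5,0,0,0]}}

```text
time: 7.95
ee_pos: [552.6, -202.2, 205.9]
tool_rot: [[-0.004, 0.623, -0.782], [-0.003, -0.782, -0.623], [-1.0, -0.0, 0.006]]
ft_force: [-0.2, -0.9, -4.8]
grip_width: 51.1
```

Call:
{"api": "jog_arm", "payload": {"plan": [0,0,-0.5,0,0,0,0,0,-1,0,0,0,0,0,-1.5,0,0,0,0,0,-1.5,0,0,0]}}

```text
time: 8.35
ee_pos: [552.6, -202.2, 204.3]
tool_rot: [[-0.005, 0.623, -0.782], [-0.003, -0.782, -0.623], [-1.0, -0.0, 0.006]]
ft_force: [0.5, 0.7, -4.5]
grip_width: 51.9
```

Call:
{"api": "jog_arm", "payload": {"plan": [0,0,-0.5,0,0,0,0,0,-1,0,0,0,0,0,-1.3,0,0,0,0,0,-1.3,0,0,0]}}

```text
time: 8.75
ee_pos: [552.5, -202.1, 202.9]
tool_rot: [[-0.005, 0.623, -0.782], [-0.003, -0.782, -0.623], [-1.0, -0.0, 0.006]]
ft_force: [-0.9, 0.3, -4.8]
grip_width: 51.3
```

Call:
{"api": "jog_arm", "payload": {"plan": [0,0,-0.4,0,0,0,0,0,-0.8,0,0,0,0,0,-1.2,0,0,0,0,0,-1.2,0,0,0]}}

```text
time: 9.15
ee_pos: [552.5, -202.1, 201.8]
tool_rot: [[-0.005, 0.624, -0.782], [-0.003, -0.782, -0.623], [-1.0, -0.0, 0.006]]
ft_force: [-0.2, 0.6, -4.5]
grip_width: 51.3
```

Call:
{"api": "jog_arm", "payload": {"plan": [0,0,-0.4,0,0,0,0,0,-0.8,0,0,0,0,0,-0.8,0,0,0]}}

```text
time: 9.45
ee_pos: [552.6, -202.1, 201.8]
tool_rot: [[-0.004, 0.624, -0.782], [-0.004, -0.782, -0.624], [-1.0, 0.0, 0.005]]
ft_force: [-2.8, 2.6, 5.1]
grip_width: 51.5
```

The first contact comes at TCP z = 201.8, which matches flush (201.7 expected; pin tops would be 207.7). I'll check by camera before letting go.

```bash
python3 - <<'E'
from h import *
import pickle
for n in ['scene','top']:
    c=read_camera(n); save(c,n+'4.png'); pickle.dump(c,open(n+'4.pkl','wb')); im=c['img']
    cv2.imwrite(f'pics/z4{n}.png',cv2.resize(im[130:290,90:250] if n=='scene' else im[130:300,320:500],None,fx=3.4,fy=3.4,interpolation=cv2.INTER_CUBIC))
s=bot.read_state(); print(s['ee_pos'],s['ft_force'],s['ft_torque'])
E
```

```text
[ 552.56590575 -202.1048058   201.75479391] [-3.23788576  1.9492984   5.76087363] [ 0.26241982  0.59681608 -0.01196906]
```

View pics/z4scene.png

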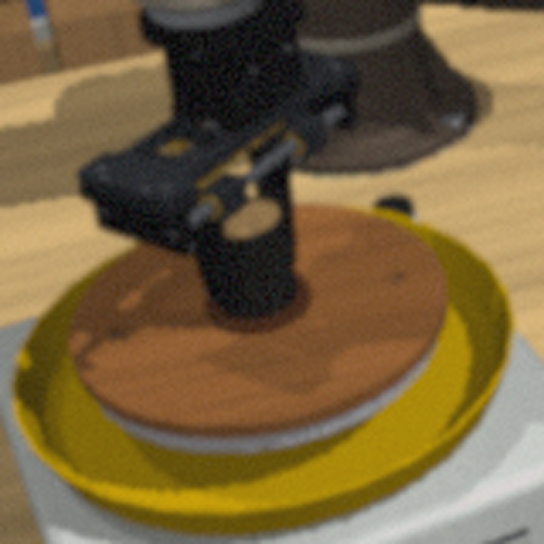

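View pics/z4top.png

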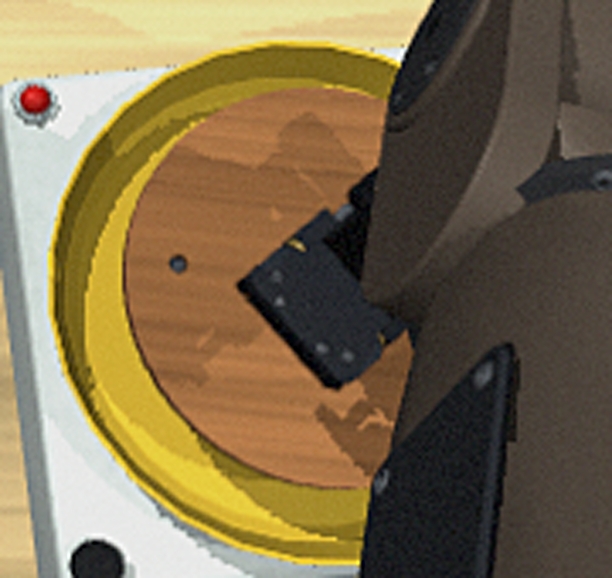

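Top view: the hole at zoom (178,263) is now filled dark by its pin. Scene view: the bat lies down evenly on the head. I'll open and retreat upward.

Call:
{"api": "jog_arm", "payload": {"plan": [0,0,0.3,0,0,0,0,0,0.3,0,0,0,0,0,0.3,0,0,0,0,0,0.3,0,0,0,0,0,0.3,0,0,0,0,0,0.3,0,0,0], "hand": 0}}

```text
time: 10.15
ee_pos: [552.6, -202.1, 202.0]
tool_rot: [[-0.004, 0.623, -0.782], [-0.004, -0.782, -0.623], [-1.0, 0.0, 0.005]]
ft_force: [0.8, 0.1, 0.4]
grip_width: 92.8
```

Call:
{"api": "jog_arm", "payload": {"plan": [0,0,10,0,0,0,0,0,30,0,0,0,0,0,60,0,0,0,0,0,100,0,0,0,-5,-10,130,0,0,0,-40,-30,140,0,0,0,-75,-60,140,0,0,0,-105,-95,140,0,0,0,-130,-135,140,0,0,0,-150,-175,140,0,0,0,-170,-215,140,0,0,0,-190,-255,140,0,0,0]}}

```text
time: 11.35
ee_pos: [361.4, -458.6, 343.1]
tool_rot: [[-0.003, 0.623, -0.782], [-0.004, -0.782, -0.623], [-1.0, 0.001, 0.005]]
ft_force: [0.7, -0.9, -0.3]
grip_width: 95.0
```

```bash
python3 - <<'E'
from h import *
import pickle
for n in ['scene','top']:
    c=read_camera(n); save(c,n+'5.png'); pickle.dump(c,open(n+'5.pkl','wb')); im=c['img']
    cv2.imwrite(f'pics/z5{n}.png',cv2.resize(im[130:290,90:250] if n=='scene' else im[130:300,320:500],None,fx=3.4,fy=3.4,interpolation=cv2.INTER_CUBIC))
s=bot.read_state(); print(s['ee_pos'],s['ft_force'],s['grip_width'],s['time'])
E
```

```text
[ 360.1546589  -460.90129952  342.08552059] [-0.41549803  0.33402937 -0.55657911] 94.97881129921862 11.45
```

View pics/scene5.png

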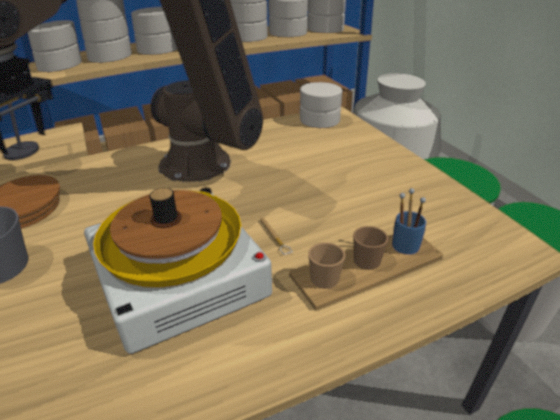

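View pics/z5top.png

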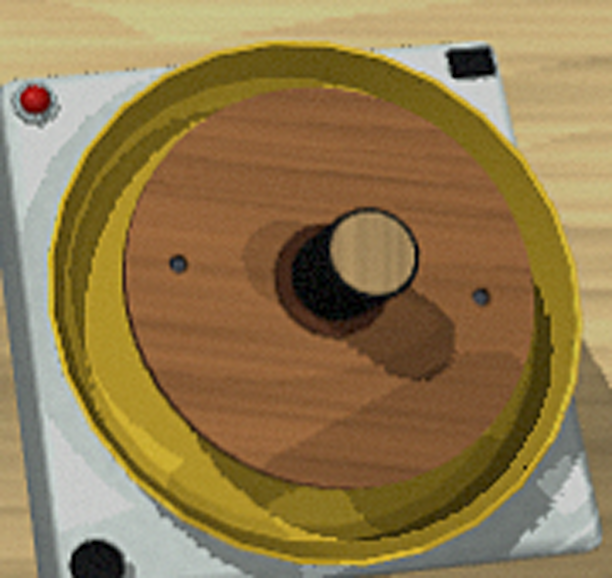

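Both holes, at zoom (178,263) and (481,296), are filled dark by pins. The cups, jar and loop tool look unchanged. Next I'll check level and height from depth, and the centre from the outline.

```bash
python3 - <<'E'
from h import *
import pickle
c=pickle.load(open('top5.pkl','rb')); c0=pickle.load(open('top0.pkl','rb')); im=c['img']
def plane(c,cen,r0,r1,zz):
    v,u=np.mgrid[0:420,0:560]; uv=np.c_[u.ravel(),v.ravel()]; 
    X=withdepth(c,uv); G=onz(c,uv,zz); r=np.hypot(G[:,0]-cen[0],G[:,1]-cen[1]); ok=(r<r1)&(r>r0)&(c['depth'].ravel()>0)&(np.abs(X[:,2]-zz)<6)
    A=np.c_[X[ok,0]-cen[0],X[ok,1]-cen[1],np.ones(ok.sum())]; p=np.linalg.lstsq(A,X[ok,2],rcond=None)[0]; return p,ok.sum()
cen=(551,-199.3)
p0=plane(c0,cen,0,105,175)[0]; p1=plane(c,cen,70,110,185)[0]
print('head plane',p0,'bat top',p1,'rise',p1[2]-p0[2],'tilt',np.hypot(*(p1-p0)[:2]))
hsv=cv2.cvtColor(im,cv2.COLOR_BGR2HSV)
m=((hsv[...,0]<18)&(hsv[...,1]>110)&(im[...,2]>60)).astype(np.uint8)
m=cv2.morphologyEx(m,cv2.MORPH_OPEN,np.ones((3,3)))
k,l=cv2.connectedComponents(m); M=(l==l[250,385]).astype(np.uint8)
cs,_=cv2.findContours(M,cv2.RETR_EXTERNAL,cv2.CHAIN_APPROX_NONE); q=cv2.convexHull(max(cs,key=cv2.contourArea)).reshape(-1,2)
print('bat',fitc(onz(c,q,185)))
z=lambda u,v:((u+.5)/3.4-.5+320,(v+.5)/3.4-.5+130)
X=onz(c,[z(178,263),z(481,296)],185); print(X,X.mean(0))
d=cv2.absdiff(im,c0['img']).max(2); print('bystander region change', (d[100:300,130:310][:, :]>60)[:110].sum(), (d[215:295,262:295]>60).sum())
E
```

```text
head plane [-2.06268218e-03 -5.94447428e-04  1.74418304e+02] bat top [-2.55078624e-03 -3.80617877e-04  1.84099858e+02] rise 9.681553894609323 tilt 0.0005328870871327049
bat (array([ 551.29739932, -198.88211449,  119.62184229]), np.float64(0.3482237652009235))
[[ 561.69086311 -111.09275696  185.        ]
 [ 542.00234017 -287.52350574  185.        ]] [ 551.84660164 -199.30813135  185.        ]
bystander region change 0 0
```

Call:
{"api": "jog_arm", "payload": {"plan": [0,0,0,0,0,0,0,0,0,0,0,0,0,0,0,0,0,0]}}

```text
time: 11.75
ee_pos: [360.7, -460.1, 342.5]
tool_rot: [[-0.004, 0.621, -0.784], [-0.005, -0.784, -0.621], [-1.0, 0.001, 0.006]]
ft_force: [0.0, -0.2, -0.7]
grip_width: 95.1
```

```bash
python3 -c "
from bench import job
print(job.finish_job())"
```

```text
the job is handed in; nothing more can be done
None
```

The trimming chuck is mounted: the bat lies flush on the wheel head with both pins in its holes. The gripper is open and clear, and the job was handed in at about 11.8 s.

I gripped the post, turned the bat about 21° to match the pins and held it over the head. There I corrected by (+1.5, -3.7) mm from the top camera and lowered it in small steps. The holes went straight over the pins, so no turning or sliding search was needed. The contact force at seating was about 10 N.

Last checks, from the top camera after letting go:
- **Height:** the bat's top is 9.7 mm above the bare head face, for a 10 mm bat.
- **Level:** its tilt relative to the head is about 0.0005 rad.
- **Centre:** it is within about 1 mm of the head's centre, and both holes show the pins inside.
- **Bystanders:** the picture shows no change around the cups, tool jar or loop tool.

**Disagreements:** the scene camera's positions differed from the top camera's by 5–8 mm, so I relied on the top camera. The arm and the top camera also disagreed by 2–3 mm at the wheel, and the correction above took care of that.

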